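Refit the slotted tray in a water bath and set its dial back to rest

TASK

The water bath has been drained and wiped out and must be made ready for refilling. Put its slotted tray back in over the heater: it is longer than the opening in the bath's top, so it has to go in on the slant and then be lowered, not dropped, until it lies flat on the ledges at both ends inside. Also turn the thermostat dial on the bath's front deck back to rest, so that the line engraved on it faces the fixed pointer, and leave the other things on the bench where they stand.

Things in the scene. Friction and masses are not known exactly. Their poses are not given: they have to be found in the camera images.
- tray: Slotted steel tray, flat plate 128 mm (x) by 240 mm (y, the long way), 4 mm thick, 0.28 to 0.48 kg, the same either way round. Starts flat on the bench, handle up. Origin: centre of the underside, z up. A rigid fixed handle stands over its centre.
- tray_grip (a point): Centre of the black grip bar of the tray's handle, 100 mm above the tray's underside; axes as the tray. The bar runs along the tray's y: 110 mm long, 12 mm thick (x), 22 mm high (its top 111 mm above the underside), on two 8 mm posts at y = -44 and 44 mm.
- bath: Empty water bath, fixed on the bench: white casing, level steel deck on top, z = 160 mm. Origin: on the bench under the centre of the opening; x to its back, y along its length (left seen from the front), z up. Casing spans x -195 to 104, y -160 to 160 mm. The tank inside spans x -78 to 78, y -135 to 135 mm; its floor, with the heater, is at z = 30 mm. The dial is on the front (low x) deck.
- opening (a point): Centre of the opening, at the deck's top face, axes as the bath. The opening is a rectangle 144 mm (x) by 216 mm (y) with edges 7 mm thick, smaller than the tank below: the deck overhangs the tank by 27 mm at each y end and by 6 mm at the front and back.
- ledge_left (a point): Centre of the top face of the ledge at the tank's +y end, 95 mm above the bench and 65 mm below the deck's top; the ledge is level, 37 mm wide (bath y 98 to 135 mm) and as long as the tank is wide in x (156 mm), 5 mm thick. The tray belongs on both ledges, its y along the bath's y (either way round), handle up and standing out of the opening.
- ledge_right (a point): The same for the ledge at the tank's -y end (bath y -135 to -98 mm), also 95 mm above the bench.
- dial (a joint): Angle of the thermostat dial in rad about the vertical, counted anticlockwise seen from above; 0 when the engraved line faces the pointer, free from -2.6 to 2.6, held where it is left by light friction (about 0.06 N m). The pointer is a small fixed triangle on the deck, on the bath's +x side of the dial.
- dial_top (a point): Centre of the top face of the knurled round metal dial, 56 mm across, 24 mm high, top 187 mm above the bench, axis vertical, at x = -142, y = -75 mm on the bath. The x axis of this point lies along the dark engraved line, which runs from near the centre to the rim. The pointer stands 33 to 49 mm from the axis, 4 mm high.
- wash_bottle: white squeeze wash bottle with a bent spout, 66 mm across, 190 mm tall, origin under its centre. To be left where it is.
- reagent_bottle: amber screw-cap bottle, 60 mm across, 125 mm tall, origin under its centre. To be left where it is.
- beaker: empty glass beaker, 66 mm across, 85 mm tall, origin under its centre. To be left where it is.
- dish_stack: stack of three petri dishes, 90 mm across, 44 mm tall, origin under its centre. To be left where it is.
- timer: flat bench timer, 62 x 70 x 22 mm, origin under its centre. To be left where it is.
- tip_box: closed pipette-tip box, 82 x 122 x 72 mm, origin under its centre. To be left where it is.
- tube_rack: rack of small sample tubes, 75 x 150 x 50 mm, origin under its centre. To be left where it is.

How it is judged (in metres and radians):
At the end, for the whole second after the job is handed in: The tray lies at rest, handle up, flat (within 2 degrees) on both ledges inside the bath (underside within 4 mm of the ledge height, centred to within what the tank allows, about 16 mm), and the dial's engraved line faces the pointer to within 0.09 rad (5 degrees) (z of tray in the frame of bath between 0.091 and 0.099 m and x of tray in the frame of bath between -0.016 and 0.016 m and y of tray in the frame of bath between -0.017 and 0.017 m and angle between tray's own z axis and vertical below 0.035 rad and linear speed of tray below 0.02 m/s and value of joint dial between -0.09 and 0.09 rad); the robot touches nothing.
It fails at once if the tray is dropped or slammed in: while it is in or just over the opening it falls faster than 0.45 m/s or 2.5 rad/s (as when let go more than about 10 mm above the ledges) (horizontal distance between tray and bath below 0.08 m and height (world z) of tray below 0.2 m and (linear speed of tray above 0.45 m/s or angular speed of tray above 2.5 rad/s)).
It fails at once if a bystander is moved by more than 30 mm or knocked over (distance of any of wash_bottle, reagent_bottle, beaker, dish_stack, timer, tip_box, tube_rack from where it was at the start of the episode above 0.03 m or angle between any of wash_bottle, reagent_bottle, beaker, dish_stack, timer, tip_box, tube_rack's own z axis and vertical above 0.5 rad).
It also fails if it takes over 58 s, if anything falls off the work surface, if the arm or the gripper's body presses on something with over 40 N, if the wrist force passes 120 N, or if a joint passes its speed limit or range.

ROBOT

A 6-joint arm with a two-finger parallel gripper is mounted at the origin on the work surface. World frame = base frame: x ahead of the robot, y to its left, z up, the work surface at z = 0. Lengths are in mm, angles in degrees, forces in N, time in s.
With the tool pointing down it reaches from about 400 to 925 mm from the base axis. Payload 12.5 kg.
Tool frame: the origin (TCP) lies between the finger pads; the fingertips stand 19 mm ahead of it and the grasp point (between the pads) is the TCP; z points along the fingers, y is the direction in which the jaws open and shut (so a half turn about z gives the same grasp; the last joint's range is limited). The gripper opens to 95 mm and grips with 3 to 60 N. Pads are 20 mm wide; open, the fingers measure 119 mm over their backs; the gripper's body (75 mm by 180 mm) begins 59 mm behind the grasp point.
Start: joints at [67.288, 28.126, 89.318, -0, 62.55, -6.05], TCP at [179.181, 598.781, 233.661] pointing down, gripper open.
Joint ranges: [-177.58, 177.58], [-47.91, 125.51], [2.72, 160], [-65.01, 245.01], [3.68, 167.84], [-153.87, 153.87]. Speed limits (degrees/s): [127.2, 127.2, 159.86, 180, 180, 180].

INTERFACE

Orientations are given as [roll, pitch, yaw] about the fixed x, y, z axes, in that order (R = Rz(yaw) Ry(pitch) Rx(roll)).
In Python, from plant import * gives the robot as it stands.
- The arm moves only by the tool send_rows, never from a script. Its argument "targets" is one flat list of numbers, 5 for each row, row after row: the finger opening in m, from 0 to 0.0951, then the shift along the tool's x, y, z in m, then the turn about the tool's z in degrees. In form: [claw, dx, dy, dz, roll, claw, dx, dy, dz, roll, ...]. A call has 1 to 20 rows; each row is the pose to reach, as a shift and turn from the pose commanded when the call began, along the tool's axes at that moment; what a row does not reach only later rows make up. A row lasts 1/10 s, in which the tool goes at most 50 mm and 8.59 degrees, less where a joint would pass 70% of its speed; a pose out of reach is approached as far as the arm can. A call with a gripper value outside its range is refused whole. The fingers move at their own pace and stop on an object; the grip force is fixed at half the most. Time passes only in rows, so rows that repeat a pose let the fingers close. It gives the time, the measured TCP pose, the force and the opening at its end, in the units of the state.
- get_state(): the state, without advancing time (a new reading comes with each control period).
- read_camera(name): name is "side" or "top"; returns a dict with "img" (400x640x3 uint8, red, green, blue), "intrinsics" (3x3 intrinsics, pixels), "world_to_cam" (4x4, takes a point from world to camera coordinates). Camera axes: x right, y down, z forward; pixel columns grow to the right and rows downward; lengths in mm; the calibration is good to about 2 mm. A picture is of the moment at which its call begins. There is no depth.
- finish_job(): hands the job in, once; it reports no verdict.
The state is a dict: "time_s": time; "joint_positions": joint angles; "joint_vel": joint speeds; "tau": joint torques, N m; "ee_pos": TCP position; "tcp_rot": TCP orientation; "force": force on the tool from outside, world axes, zero at the start; "moment": the same for the moment, N m; "finger_gap": opening from 0.0 (shut) to 1.0 (fully open).
Only numpy, scipy, OpenCV 4.12 (cv2) and the standard library are available. Lean on these libraries where they do the work, as an engineer would, in place of code of your own. Each camera call takes 0.05 s, during which the arm holds its last target.

## Working session

There is one attempt and no reset: what is moved stays moved. The work goes in short steps, Python scripts to look and compute and a tool call to move; the robot and the scene stay as the last step left them, time stands still between calls to the robot, and variables do not carry over. Pictures are saved under pics/ and viewed, and the job is handed in when it is done.

Besides the shell and the picture viewer there is one more tool, called after "Request:" by a JSON object that holds its "method" and its "body", one argument or row to a line. send_rows: Moves the arm, as the interface text tells. Its arguments: {"type":"object","properties":{"targets":{"type":"array"}},"required":["targets"]}

```bash
mkdir -p pics; ls; python3 - <<'E'
from plant import *
import cv2
print(get_state())
for n in("side","top"):
    c=read_camera(n); cv2.imwrite(f"pics/{n}0.png",c["img"][:,:,::-1]); print(n,c["intrinsics"],c["world_to_cam"])
    import numpy as np; np.savez(f"{n}.npz",K=c["intrinsics"],T=c["world_to_cam"],img=c["img"])
E
```

```text
pics
{'time_s': 0.0, 'joint_positions': array([ 6.72872112e+01,  2.81660323e+01,  8.93498146e+01, -1.35548772e-03,
        6.25496347e+01, -6.04901949e+00]), 'joint_vel': array([ 0.03090839, -0.00294128, -0.04718642, -0.01250926,  0.01017891,
       -0.05330018]), 'tau': array([-1.72780328e-03, -6.12644577e+01, -2.58184826e+01,  6.91753719e-02,
        4.81513655e-02, -1.19894776e-04]), 'ee_pos': array([179.10441674, 598.55673165, 233.04316739]), 'tcp_rot': array([-1.79934756e+02, -5.70494523e-03,  1.63336853e+02]), 'force': array([ 0.69863437, -0.82085369, -0.08343634]), 'moment': array([ 0.00442273, -0.00545682,  0.04733495]), 'finger_gap': 1.0008313649695255}
side [[373.37853431   0.         321.62045544]
 [  0.         373.37853431 204.79194631]
 [  0.           0.           1.        ]] [[ 8.17731167e-01 -5.75158848e-01  2.25396789e-02 -4.02278362e+02]
 [-2.79433724e-01 -4.30909867e-01 -8.58040489e-01  2.60071511e+02]
 [ 5.03222150e-01  6.95348104e-01 -5.13087207e-01  1.01505835e+03]
 [ 0.00000000e+00  0.00000000e+00  0.00000000e+00  1.00000000e+00]]
top [[385.49211568   0.         315.02999675]
 [  0.         385.49211568 199.50661478]
 [  0.           0.           1.        ]] [[-6.31889463e-03 -9.99971471e-01  4.13862235e-03  2.56163935e+01]
 [-9.80596802e-01  5.38543086e-03 -1.95961501e-01  5.58188046e+02]
 [ 1.95933622e-01 -5.29657992e-03 -9.80602856e-01  1.46848745e+03]
 [ 0.00000000e+00  0.00000000e+00  0.00000000e+00  1.00000000e+00]]
```

View pics/top0.png

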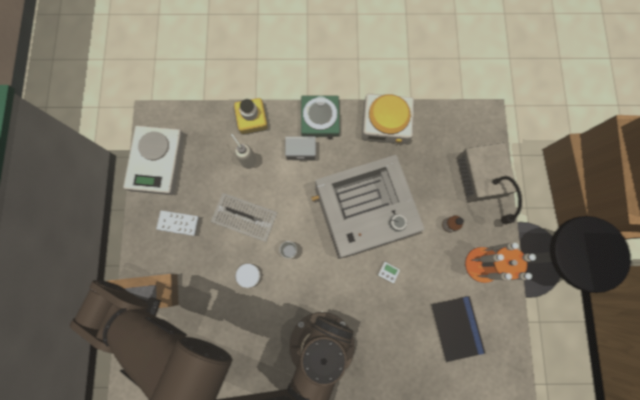

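View pics/side0.png

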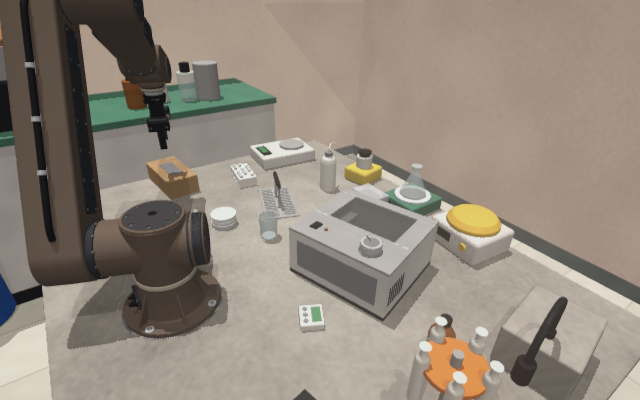

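```bash
cat > h.py <<'E'
import numpy as np, cv2
def load(n):
    d=np.load(f"{n}.npz"); return d["K"],d["T"],d["img"]
def proj(n,P):
    K,T,_=load(n); P=np.atleast_2d(P).astype(float); c=P@T[:3,:3].T+T[:3,3]; u=c@K.T; return u[:,:2]/u[:,2:]
def back(n,uv,z):
    K,T,_=load(n); R=T[:3,:3];t=T[:3,3];C=-R.T@t
    uv=np.atleast_2d(uv).astype(float); d=np.c_[uv,np.ones(len(uv))]@np.linalg.inv(K).T@R
    return C+d*((z-C[2])/d[:,2])[:,None]
def crop(img,x0,y0,x1,y1,s,fn):
    cv2.imwrite(fn,cv2.resize(img[y0:y1,x0:x1,::-1],None,fx=s,fy=s,interpolation=cv2.INTER_CUBIC))
E
python3 - <<'E'
from h import *
i=load("top")[2]; crop(i,310,150,430,260,6,"pics/t_bath.png"); crop(i,205,185,285,245,8,"pics/t_tray.png")
i=load("side")[2]; crop(i,280,180,440,310,5,"pics/s_bath.png"); crop(i,250,165,310,225,8,"pics/s_tray.png")
E
```

```text
(no output)
```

View pics/t_bath.png

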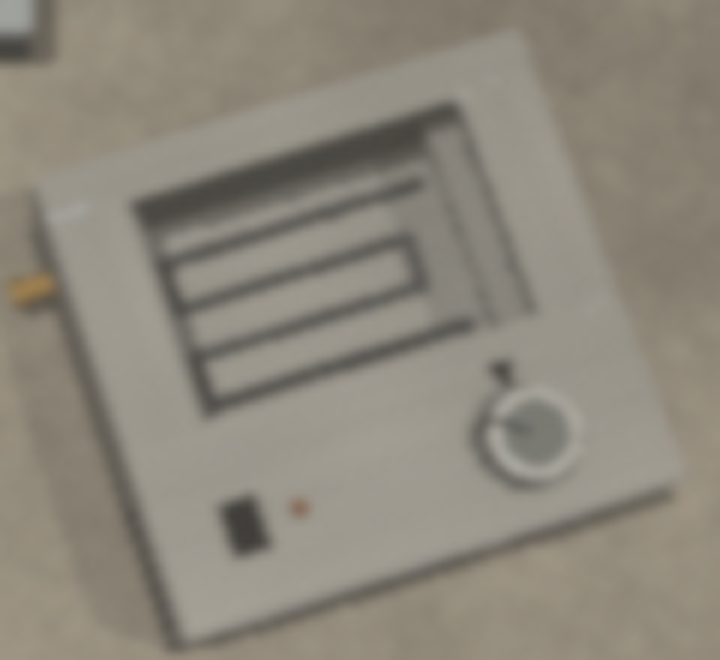

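View pics/t_tray.png

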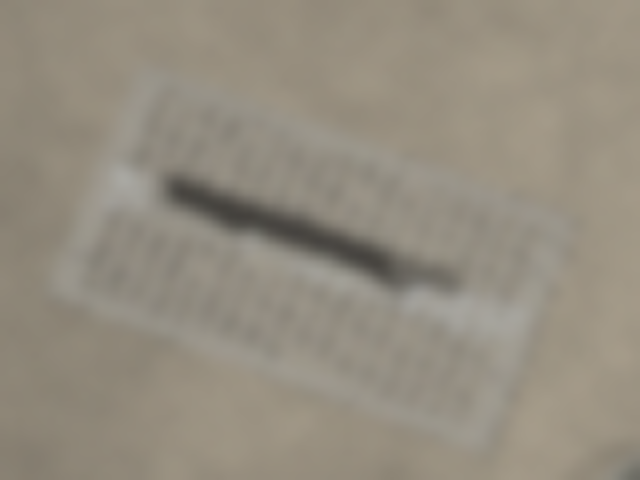

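View pics/s_bath.png

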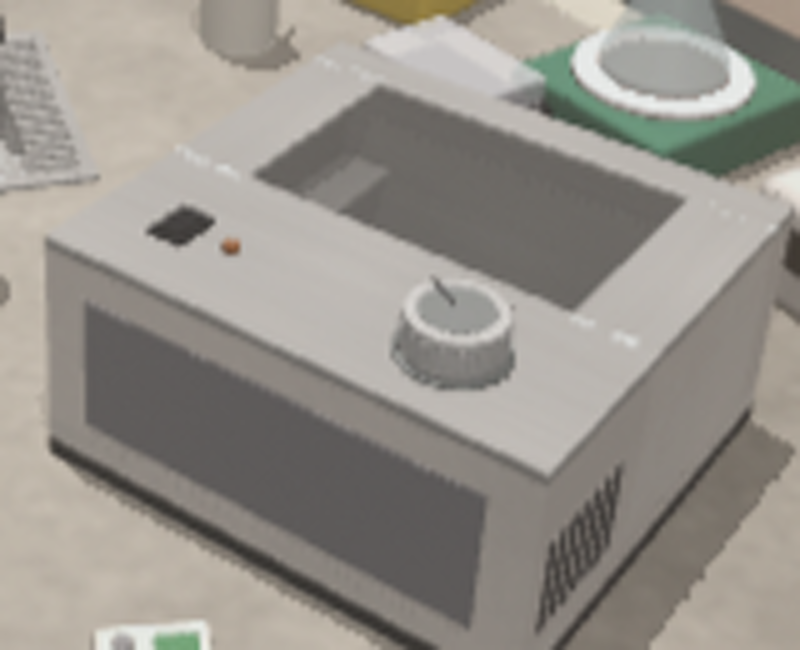

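View pics/s_tray.png

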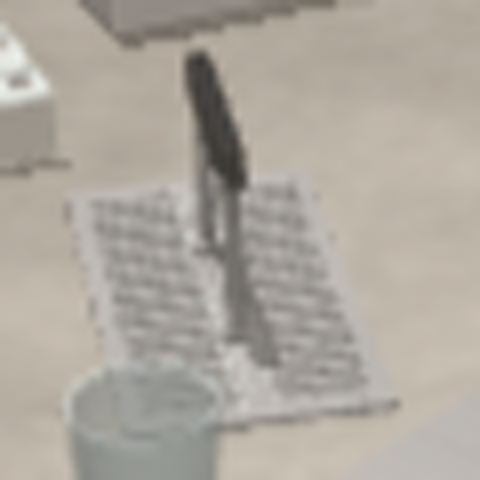

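```bash
cat > fit.py <<'E'
from h import *
from scipy.optimize import least_squares
def px(pts,s,x0,y0): return (np.array(pts,float)+.5)/s-.5+[x0,y0]
def fit(obs,p0):
    def tr(p,P):
        c,s=np.cos(p[2]),np.sin(p[2]); P=np.array(P,float)
        return np.c_[p[0]+c*P[:,0]-s*P[:,1],p[1]+s*P[:,0]+c*P[:,1],P[:,2]]
    f=lambda p:np.concatenate([(proj(n,tr(p,P))-uv) for n,P,uv in obs]).ravel()
    r=least_squares(f,p0,loss="soft_l1",x_scale=[100,100,1]); 
    print("x y yaw",r.x[:2],np.degrees(r.x[2])); print(f(r.x).reshape(-1,2).round(1).tolist()); return r.x
if __name__=="__main__":
    D=[[104,160,160],[104,-160,160],[-195,-160,160],[-195,160,160],[72,108,160],[72,-108,160],[-72,-108,160],[-72,108,160]]
    bt=px([(38,192),(520,35),(682,490),(180,645),(135,205),(460,105),(535,310),(205,412)],6,310,150)
    bs=px([(350,42),(795,210),(550,478),(48,238),(378,88),(685,200),(575,308),(255,175)],5,280,180)
    for o in ([("top",D,bt)],[("side",D,bs)],[("top",D,bt),("side",D,bs)]): b=fit(o,[650,-50,.3])
    T=[[64,120,4],[64,-120,4],[-64,-120,4],[-64,120,4]]
    tt=px([(148,72),(572,225),(485,450),(52,292)],8,205,185)
    ts=px([(70,200),(310,175),(398,405)],8,250,165)
    print(back("top",tt,4).round(),back("side",ts,4).round())
    t0=[back("top",tt,4)[:,0].mean(),back("top",tt,4)[:,1].mean(),np.radians(-20)]
    o=[("top",T,tt)]; t=fit(o,t0)
    o2=("side",[T[3],T[0],T[1]],ts) ; 
    t2=fit(o+[o2],t0)
    print("grip top", back("top",px([(282,232)],8,205,185),111), "side bar top c",back("side",px([(215,112)],8,250,165),105))
    np.savez("fit.npz",b=b,t=t2)
    c,s=np.cos(b[2]),np.sin(b[2])
    dl=[b[0]+c*-142-s*-75,b[1]+s*-142+c*-75,187]; print("dial",dl,proj("top",dl),proj("side",dl))
    a=back("top",px([(535,432)],6,310,150),187)
    print(a, "bystander",)
E
python3 fit.py
python3 - <<'E'
from h import *
crop(load("top")[2],375,205,415,235,20,"pics/t_dial.png");crop(load("side")[2],355,230,387,260,20,"pics/s_dial.png")
E
```

```text
x y yaw [ 560.05687396 -161.76619746] 16.7292679826112
[[-0.6, -2.2], [0.3, -0.2], [0.8, -0.4], [0.3, 0.0], [-0.8, -0.3], [0.0, -0.1], [0.4, 1.9], [-0.6, 2.0]]
x y yaw [ 559.74286566 -163.20899969] 17.42358293448804
[[-1.4, -0.1], [0.5, -0.4], [0.1, -0.3], [-0.5, -0.5], [0.8, -0.8], [1.3, 0.0], [0.1, 1.3], [-1.1, 0.3]]
x y yaw [ 560.22741948 -162.5914818 ] 17.152605216994907
[[-0.5, -1.9], [0.2, -0.5], [1.3, -0.8], [1.1, 0.2], [-0.7, -0.2], [0.0, -0.3], [0.7, 1.6], [-0.1, 2.1], [-1.2, -0.3], [0.5, -0.4], [-0.4, -0.5], [-0.6, -0.9], [0.9, -1.0], [1.3, 0.0], [-0.2, 1.1], [-1.1, -0.0]]
[[595. 399.   4.]
 [515. 181.   4.]
 [401. 222.   4.]
 [482. 442.   4.]] [[475. 435.   4.]
 [594. 391.   4.]
 [512. 174.   4.]]
x y yaw [498.60906061 310.8956097 ] -20.603325282945477
[[-0.5, -1.3], [1.1, -0.4], [0.3, 1.2], [-0.8, 0.3]]
x y yaw [497.21077146 309.89113925] -20.735986264437315
[[-0.2, -1.0], [1.4, 0.1], [0.5, 1.6], [-0.6, 0.6], [-0.1, -1.3], [0.1, -1.1], [0.3, -0.4]]
grip top [[494.63637432 306.84619185 111.        ]] side bar top c [[493.84992817 306.12566932 105.        ]]
dial [np.float64(446.66203516047784), np.float64(-276.13400020044554), 187] [[399.10702222 222.52818273]] [[371.04756868 241.5834512 ]]
[[ 450.06410526 -275.02634564  187.        ]] bystander
```

View pics/t_dial.png

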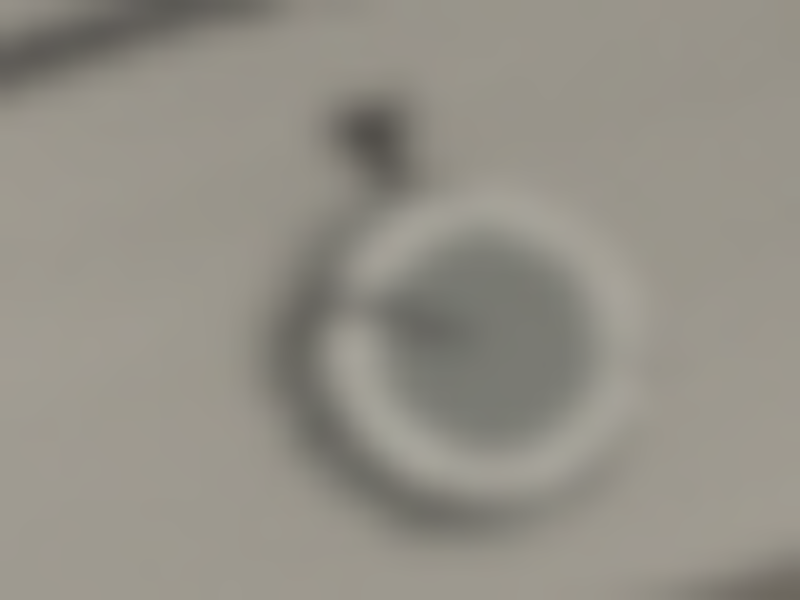

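View pics/s_dial.png

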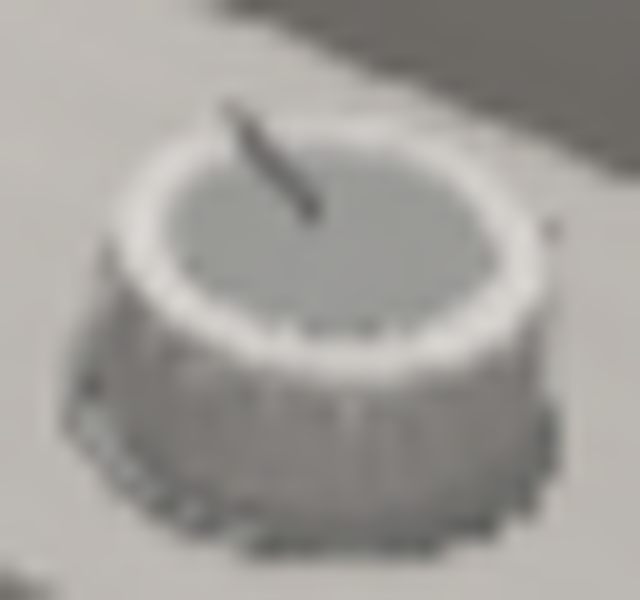

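```bash
cat > ov.py <<'E'
from h import *
def W(p,P):
    c,s=np.cos(p[2]),np.sin(p[2]); P=np.array(P,float)
    return np.c_[p[0]+c*P[:,0]-s*P[:,1],p[1]+s*P[:,0]+c*P[:,1],P[:,2]]
def rect(x0,x1,y0,y1,z): return [[x1,y1,z],[x1,y0,z],[x0,y0,z],[x0,y1,z]]
def overlay(n,img,polys,x0,y0,x1,y1,s,fn):
    im=cv2.resize(img[y0:y1,x0:x1,::-1],None,fx=s,fy=s,interpolation=cv2.INTER_CUBIC)
    for P in polys:
        q=(proj(n,P)+.5-[x0,y0])*s-.5
        cv2.polylines(im,[np.round(q*16).astype(np.int32)],True,(0,0,255),1,cv2.LINE_AA,4)
    cv2.imwrite(fn,im)
def bathp(b): return [W(b,rect(-195,104,-160,160,160)),W(b,rect(-72,72,-108,108,160)),W(b,[[-142+28*np.cos(a),-75+28*np.sin(a),187] for a in np.arange(0,6.28,.2)])]
def trayp(t): return [W(t,rect(-64,64,-120,120,4)),W(t,rect(-6,6,-55,55,111)),W(t,rect(-6,6,-55,55,89))]
E
python3 - <<'E'
from ov import *
f=np.load("fit.npz"); print(f["t"])
for n,bb,tb,s in (("top",(310,150,430,260),(205,185,285,245),6),("side",(280,180,440,310),(250,165,310,225),5)):
    i=load(n)[2]
    overlay(n,i,bathp(f["b"]),*bb,s,f"pics/{n}_ob.png"); overlay(n,i,trayp(f["t"]),*tb,8,f"pics/{n}_ot.png")
E
```

```text
[ 4.97210771e+02  3.09891139e+02 -3.61911234e-01]
```

View pics/top_ob.png

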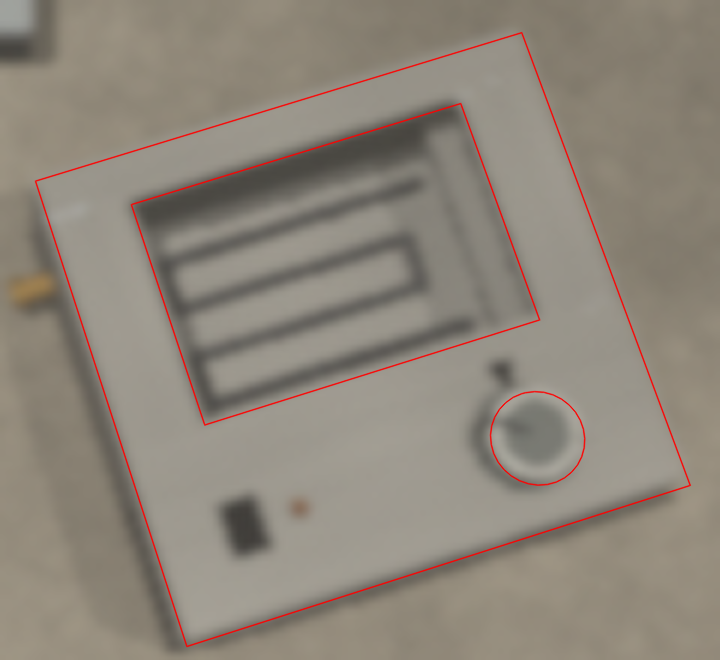

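View pics/side_ob.png

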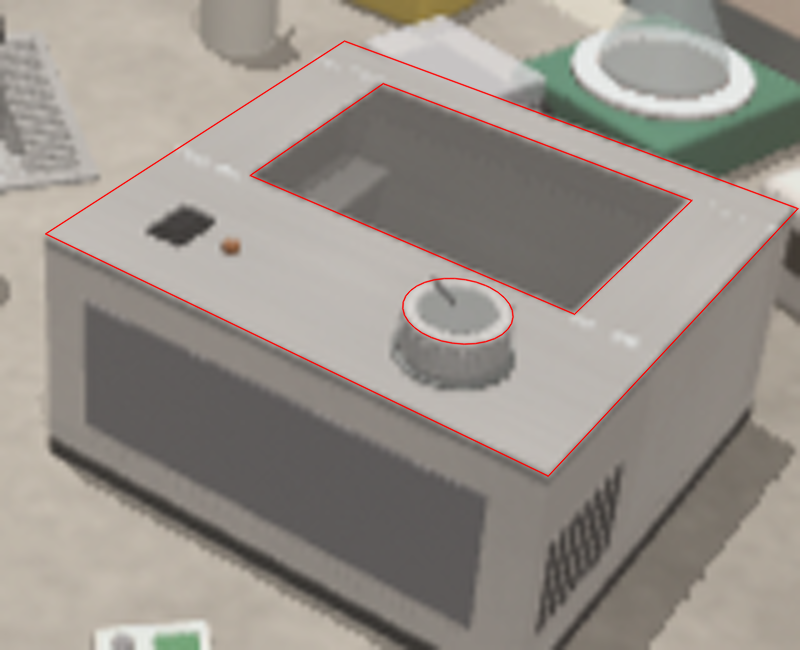

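View pics/top_ot.png

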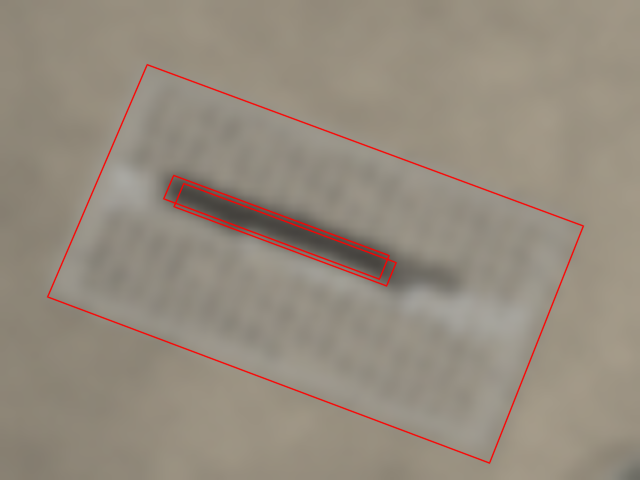

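View pics/side_ot.png

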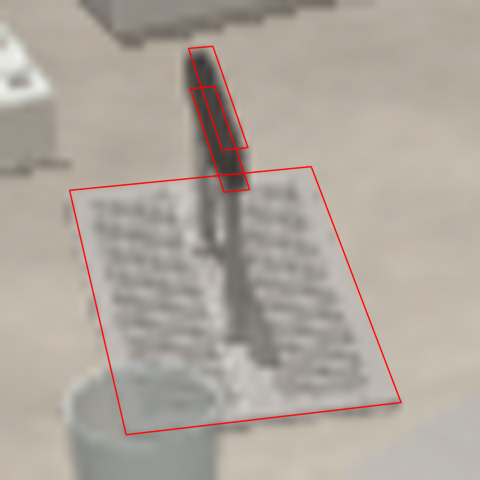

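```bash
cat > mv.py <<'E'
import numpy as np, sys
def shift(a,b):
    """a,b = x,y,z(mm),yaw(deg) -> dx,dy,dz (m), roll"""
    y=np.radians(a[3]); d=np.array(b[:3])-a[:3]
    return np.round([ (d[0]*np.cos(y)+d[1]*np.sin(y))/1e3,(d[0]*np.sin(y)-d[1]*np.cos(y))/1e3,-d[2]/1e3,-(b[3]-a[3])],5)
E
python3 - <<'E'
from mv import *; from h import *
from fit import px
print(shift((179.18,598.78,233.66,163.34),(495.5,308.5,220,69.3)))
for n,l in(("side",px([(228,105),(315,215)],20,355,230)),("top",px([(345,300),(470,335)],20,375,205))):
    q=back(n,l,187); print(q); d=q[0]-q[1]; print(n,np.degrees(np.arctan2(d[1],d[0]))-17.15); d=q[0]-[447,-275.5,187];print(np.degrees(np.arctan2(d[1],d[0]))-17.15)
print("wash",back("side",[(328,190)],0),"beaker",back("side",[(268,238)],0),"timer",back("top",[(389,272)],22),"dish",back("top",[(248,275)],44))
E
```

```text
[-3.8626e-01 -1.8741e-01  1.3660e-02  9.4040e+01]
[[ 455.39419857 -246.21256727  187.        ]
 [ 448.76103035 -270.80434229  187.        ]]
side 57.75478217824813
56.856937491461544
[[ 457.61328077 -250.46745818  187.        ]
 [ 451.18746554 -272.49235193  187.        ]]
top 56.58526926220714
49.87405843757262
wash [[721.81264473 280.08481479   0.        ]] beaker [[349.45034671 114.67098574   0.        ]] timer [[ 275.29021815 -264.29879124   22.        ]] dish [[267.16805159 280.80250146  44.        ]]
```

Request:
{"method": "send_rows", "body": {
  "targets": [0.095,-0.0193,-0.0094,0.0007,4.7,0.095,-0.0464,-0.0225,0.0016,11.3,0.095,-0.0773,-0.0375,0.0027,18.8,0.095,-0.1082,-0.0525,0.0038,26.3,0.095,-0.143,-0.0693,0.005,34.8,0.095,-0.1777,-0.0862,0.0063,43.3,0.095,-0.2125,-0.1031,0.0075,51.7,0.095,-0.2472,-0.1199,0.0087,60.2,0.095,-0.282,-0.1368,0.01,68.6,0.095,-0.3129,-0.1518,0.0111,76.2,0.095,-0.34,-0.1649,0.012,82.8,0.095,-0.3631,-0.1762,0.0129,88.4,0.095,-0.3786,-0.1837,0.0134,92.2,0.095,-0.3863,-0.1874,0.0137,94.04,0.095,-0.3863,-0.1874,0.0137,94.04]
}}

```text
time_s: 1.6
ee_pos: [495.9, 308.0, 219.6]
tcp_rot: [-180.0, 0.0, 69.2]
force: [0.1, -0.1, 0.4]
finger_gap: 1.001
```

```bash
cat > look.py <<'E'
from plant import *
import sys,numpy as np
from h import *
def look(tag):
    for n in("side","top"):
        c=read_camera(n); np.savez(f"{n}.npz",K=c["intrinsics"],T=c["world_to_cam"],img=c["img"])
    s=get_state(); print(s["time_s"],s["ee_pos"].round(1),s["tcp_rot"].round(2),s["force"].round(1),s["moment"].round(2),round(float(s["finger_gap"]),3))
if __name__=="__main__":
    look("")
    a=list(map(int,sys.argv[2:])) 
    ims=[]
    for n,(x0,y0,x1,y1) in (("side",a[:4]),("top",a[4:8])):
        ims.append(cv2.resize(load(n)[2][y0:y1,x0:x1,::-1],(400,int(400*(y1-y0)/(x1-x0))),interpolation=cv2.INTER_CUBIC))
    H=max(i.shape[0] for i in ims); ims=[cv2.copyMakeBorder(i,0,H-i.shape[0],0,0,0) for i in ims]
    cv2.imwrite(f"pics/{sys.argv[1]}.png",np.hstack(ims))
E
python3 look.py l1 230 130 330 240 200 170 300 270
```

```text
1.7 [495.  308.9 219.8] [-1.7998e+02  1.0000e-02  6.9390e+01] [-0.2  1.5 -0.2] [-0.05  0.09 -0.02] 1.001
```

View pics/l1.png

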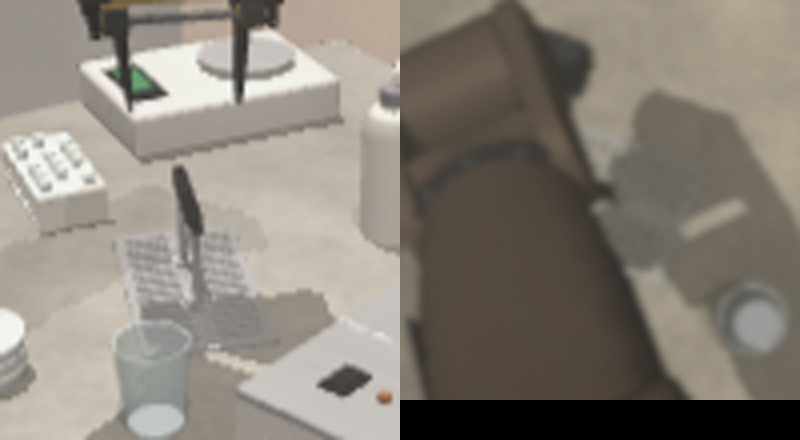

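Request:
{"method": "send_rows", "body": {
  "targets": [0.095,0,0,0.01,0,0.095,0,0,0.04,0,0.095,0,0,0.075,0,0.095,0,0,0.1,0,0.095,0,0,0.114,0,0.095,0,0,0.12,0,0.095,0,0,0.12,0,0,0,0,0.12,0,0,0,0,0.12,0,0,0,0,0.12,0,0,0,0,0.12,0,0,0,0,0.12,0,0,0,0,0.12,0,0,0,0,0.12,0,0,0,0,0.12,0]
}}

```text
time_s: 3.2
ee_pos: [495.5, 308.5, 99.9]
tcp_rot: [-180.0, -0.0, 69.3]
force: [-0.3, 0.4, -1.3]
finger_gap: 0.382
```

```bash
python3 look.py l2 230 130 330 240 200 170 300 270
```

```text
3.3 [495.5 308.5  99.9] [-180.    -0.    69.3] [0.2 0.6 0.1] [-0.1   0.08  0.01] 0.295
```

View pics/l2.png

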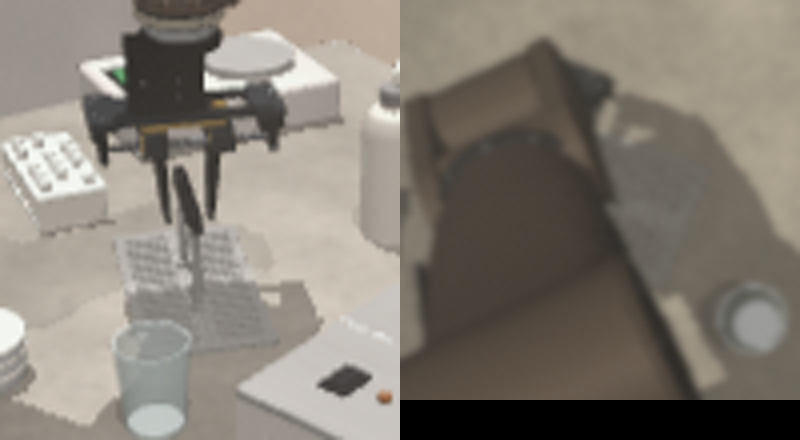

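Request:
{"method": "send_rows", "body": {
  "targets": [0,0,0,0,0,0,0,0,0,0,0,0,0,0,0,0,0,0,0,0,0,0,0,0,0,0,0,0,0,0,0,0,0,-0.005,0,0,0,0,-0.02,0,0,0,0,-0.045,0,0,0,0,-0.075,0,0,0,0,-0.105,0,0,0,0,-0.135,0,0,0,0,-0.165,0,0,0,0,-0.19,0,0,0,0,-0.205,0,0,0,0,-0.21,0,0,0,0,-0.21,0]
}}

```text
time_s: 5.0
ee_pos: [495.4, 308.4, 310.0]
tcp_rot: [180.0, -0.0, 69.3]
force: [0.4, -0.5, -4.6]
finger_gap: 0.127
```

```bash
python3 look.py l3 200 70 330 240 200 150 330 270;python3 - <<'E'
from mv import *
# target: tray yaw 17.15 ; tool yaw 107.15; bath centre
b=np.load("fit.npz")["b"]; c,s=np.cos(b[2]),np.sin(b[2])
w=lambda x,y:(b[0]+c*x-s*y,b[1]+s*x+c*y)
p=w(0,13); print(p); print(shift((495.5,308.5,310,69.3),(*p,310,107.15)))
E
```

```text
5.1 [495.2 308.3 308.9] [-1.7993e+02  7.0000e-02  6.9300e+01] [-0.3  0.7 -5.2] [-0.11  0.15 -0.03] 0.126
(np.float64(556.393488759225), np.float64(-150.1696874324794))
[ -0.40754   0.21909  -0.      -37.85   ]
```

View pics/l3.png

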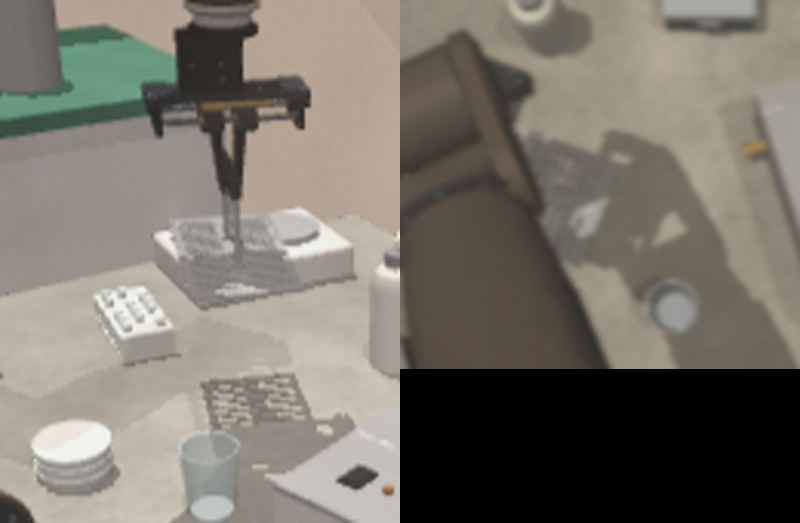

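Request:
{"method": "send_rows", "body": {
  "targets": [0,-0.0082,0.0044,0,-0.8,0,-0.0245,0.0131,0,-2.3,0,-0.0448,0.0241,0,-4.2,0,-0.0693,0.0372,0,-6.4,0,-0.0937,0.0504,0,-8.7,0,-0.1182,0.0635,0,-11,0,-0.1426,0.0767,0,-13.2,0,-0.1671,0.0898,0,-15.5,0,-0.1915,0.103,0,-17.8,0,-0.216,0.1161,0,-20.1,0,-0.2404,0.1293,0,-22.3,0,-0.2649,0.1424,0,-24.6,0,-0.2894,0.1556,0,-26.9,0,-0.3138,0.1687,0,-29.1,0,-0.3383,0.1818,0,-31.4,0,-0.3586,0.1928,0,-33.3,0,-0.379,0.2038,0,-35.2,0,-0.3953,0.2125,0,-36.7,0,-0.4035,0.2169,0,-37.5,0,-0.4075,0.2191,0,-37.85]
}}

```text
time_s: 7.1
ee_pos: [556.1, -151.0, 309.3]
tcp_rot: [-180.0, -0.0, 107.1]
force: [-0.3, 0.8, -5.2]
finger_gap: 0.123
```

```bash
python3 look.py l4 260 90 440 290 270 130 430 270
```

```text
7.2 [ 556.3 -150.3  309.6] [-1.7998e+02 -3.0000e-02  1.0712e+02] [ 0.   1.1 -3.4] [-0.03 -0.    0.04] 0.122
```

View pics/l4.png

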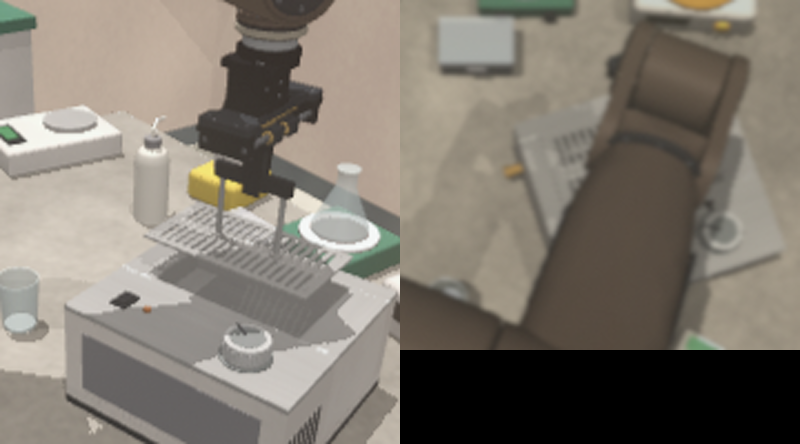

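```bash
python3 - <<'E'
from ov import *
b=np.load("fit.npz")["b"]
t=(556.4,-150.2,b[2])
P=[W(t,rect(-64,64,-120,120,214-.4)),W(t,rect(-64,64,-120,120,210-.4))]
overlay("side",load("side")[2],P+bathp(b),310,170,430,260,6,"pics/o4.png")
E
```

```text
(no output)
```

View pics/o4.png

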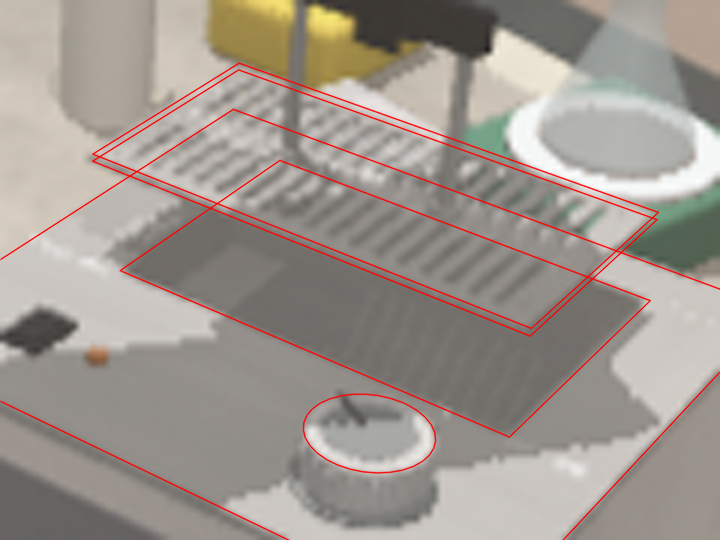

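Request:
{"method": "send_rows", "body": {
  "targets": [0,0.002,0,0.005,0,0,0.004,0,0.015,0,0,0.004,0,0.027,0,0,0.004,0,0.038,0,0,0.004,0,0.044,0,0,0.004,0,0.047,0,0,0.004,0,0.049,0,0,0.004,0,0.051,0,0,0.004,0,0.053,0,0,0.004,0,0.055,0,0,0.004,0,0.057,0,0,0.004,0,0.059,0,0,0.004,0,0.061,0,0,0.004,0,0.062,0]
}}

```text
time_s: 8.6
ee_pos: [557.2, -148.9, 250.8]
tcp_rot: [179.7, 0.4, 107.1]
force: [3.2, -13.0, 11.5]
finger_gap: 0.125
```

```bash
python3 look.py l5 310 130 430 260 270 130 430 270
```

```text
8.7 [ 557.2 -148.8  250.7] [179.69   0.43 107.14] [  3.  -11.9  10.6] [-1.99 -0.18  0.07] 0.126
```

View pics/l5.png

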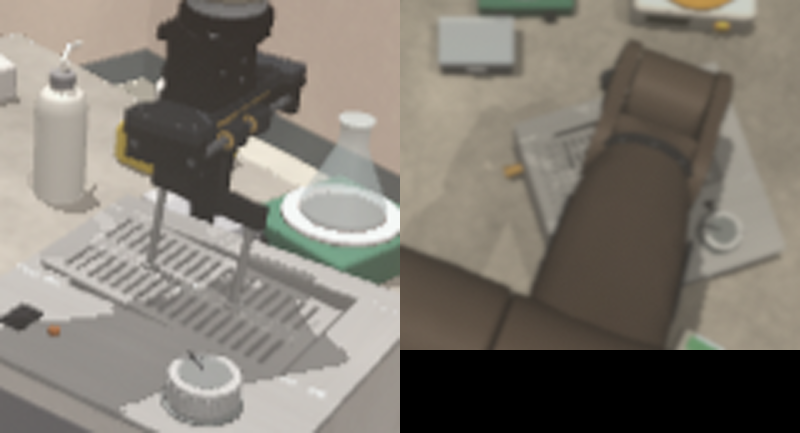

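Request:
{"method": "send_rows", "body": {
  "targets": [0,-0.002,0,0.001,0,0,-0.003,0,0.002,0,0,-0.004,0,0.003,0,0,-0.005,0,0.0045,0,0,-0.006,0,0.006,0,0,-0.007,0,0.0075,0,0,-0.008,0,0.009,0,0,-0.009,0,0.0105,0,0,-0.01,0,0.012,0,0,-0.011,0,0.0135,0,0,-0.012,0,0.015,0,0,-0.012,0,0.015,0]
}}

```text
time_s: 9.9
ee_pos: [560.4, -159.5, 234.8]
tcp_rot: [179.8, 0.3, 107.1]
force: [3.3, -8.5, 4.7]
finger_gap: 0.126
```

```bash
python3 look.py l6 310 130 430 260 270 130 430 270
python3 - <<'E'
from ov import *
b=np.load("fit.npz")["b"]; s=1
for th in (14,17,20):
    a=np.radians(th); yg,zg=5,233
    def T(P): 
        P=np.array(P,float); y=P[:,1]*np.cos(a)-(P[:,2]-100)*np.sin(a)+yg; z=P[:,1]*np.sin(a)+(P[:,2]-100)*np.cos(a)+zg
        return W(b,np.c_[P[:,0],y,z])
    overlay("side",load("side")[2],[T(rect(-64,64,-120,120,4))],310,170,430,260,5,f"pics/o6_{th}.png")
i=[cv2.imread(f"pics/o6_{t}.png")[:,:] for t in(14,17)]
cv2.imwrite("pics/o6.png",cv2.resize(np.vstack(i),None,fx=.66,fy=.66))
E
```

```text
10.0 [ 560.4 -159.4  234.9] [179.76   0.29 107.14] [ 4.  -8.1  4.2] [-1.19 -0.39  0.12] 0.127
```

View pics/l6.png

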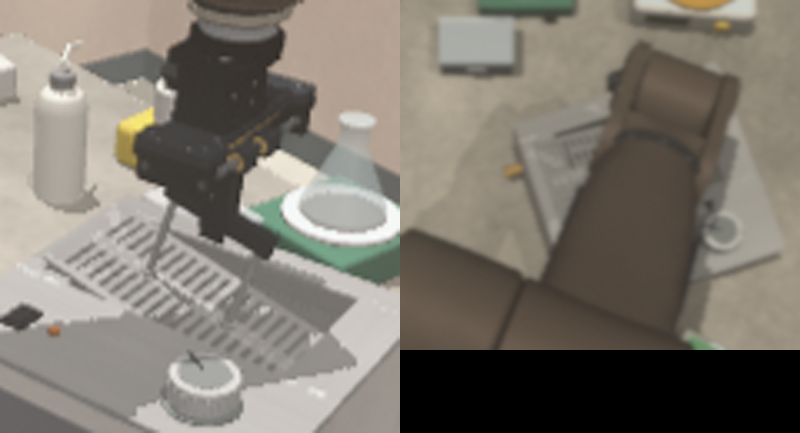

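View pics/o6_14.png

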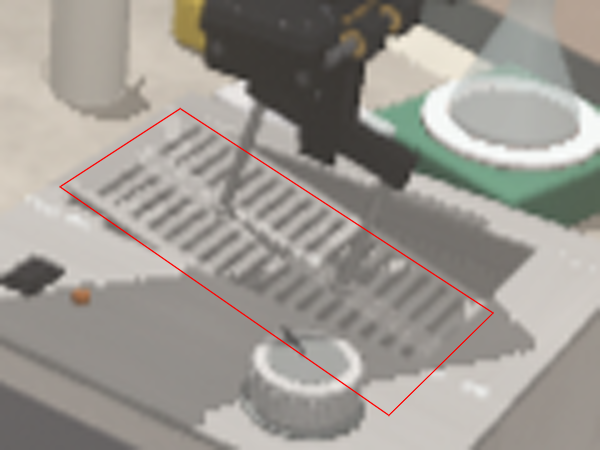

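View pics/o6_17.png

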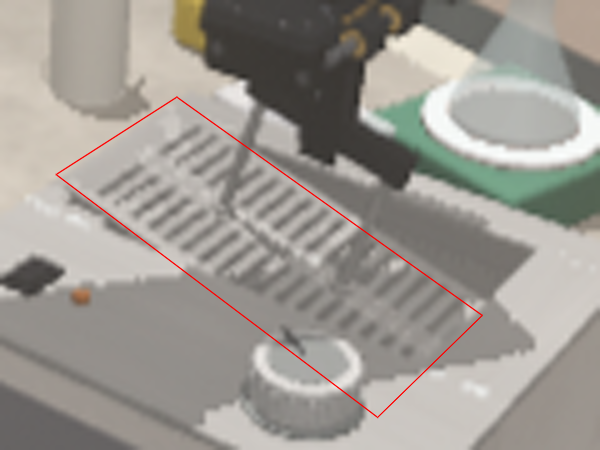

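Request:
{"method": "send_rows", "body": {
  "targets": [0,-0.002,0,0,0,0,-0.005,0,0,0,0,-0.01,0,0,0,0,-0.015,0,0,0,0,-0.02,0,0,0,0,-0.025,0,0,0,0,-0.03,0,0,0,0,-0.034,0,0,0,0,-0.037,0,0,0,0,-0.039,0,0,0,0,-0.041,0,0,0,0,-0.041,0,0,0]
}}

```text
time_s: 11.2
ee_pos: [570.9, -197.1, 232.9]
tcp_rot: [180.0, -0.0, 107.1]
force: [-0.5, -0.8, -4.5]
finger_gap: 0.122
```

```bash
python3 look.py l7 310 130 430 260 270 130 430 270
cat > til.py <<'E'
from ov import *
b=np.load("fit.npz")["b"]
def tilt(yg,zg,th,off=0):
    a=np.radians(th)
    def T(P):
        P=np.array(P,float); y=(P[:,1]-off)*np.cos(a)-(P[:,2]-100)*np.sin(a)+yg; z=(P[:,1]-off)*np.sin(a)+(P[:,2]-100)*np.cos(a)+zg
        return W(b,np.c_[P[:,0],y,z])
    return T
E
python3 - <<'E'
from til import *
T=tilt(-36,233,14)
overlay("side",load("side")[2],[T(rect(-64,64,-120,120,4)),T(rect(-64,64,-120,120,0))],300,160,430,260,6,"pics/o7.png")
E
```

```text
11.3 [ 570.9 -196.9  232.9] [ 1.8000e+02 -1.0000e-02  1.0715e+02] [ 0.4 -0.3 -5.3] [-0.11  0.02  0.04] 0.125
```

View pics/o7.png

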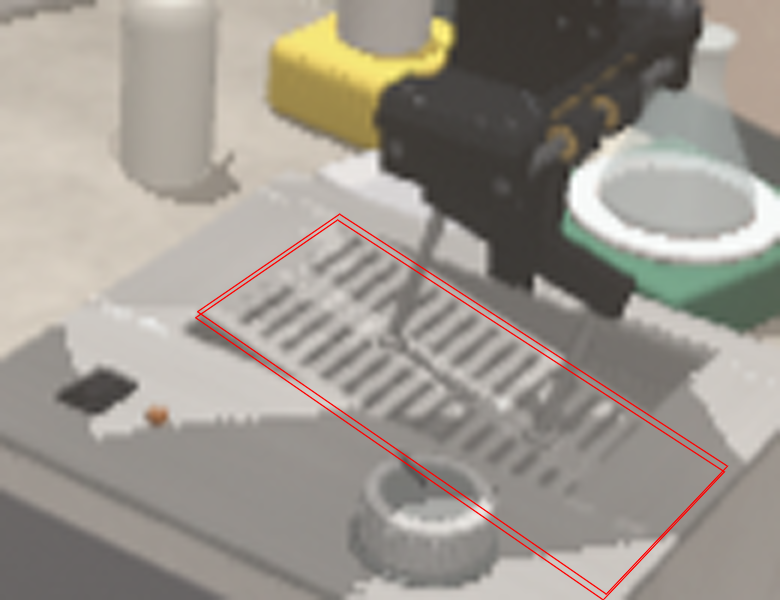

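Request:
{"method": "send_rows", "body": {
  "targets": [0,-0.001,0,0.001,0,0,-0.002,0,0.003,0,0,-0.003,0,0.006,0,0,-0.003,0,0.008,0,0,-0.003,0,0.01,0,0,-0.003,0,0.012,0,0,-0.002,0,0.013,0,0,0,0,0.014,0,0,0.0015,0,0.015,0,0,0.0025,0,0.016,0,0,0.004,0,0.017,0,0,0.006,0,0.0185,0,0,0.006,0,0.0185,0]
}}

```text
time_s: 12.6
ee_pos: [569.1, -190.8, 214.4]
tcp_rot: [180.0, -0.0, 107.2]
force: [-0.7, 0.9, -0.7]
finger_gap: 0.123
```

```bash
python3 look.py l8 310 130 430 260 270 130 430 270
python3 - <<'E'
from til import *
T=tilt(-30,214.5,10)
overlay("side",load("side")[2],[T(rect(-64,64,-120,120,4)),T(rect(-64,64,-120,120,0))],300,160,430,260,6,"pics/o8.png")
E
```

```text
12.7 [ 569.1 -190.9  214.5] [ 1.7999e+02 -3.0000e-02  1.0715e+02] [-0.7  1.7 -0.3] [ 0.04 -0.   -0.01] 0.121
```

View pics/o8.png

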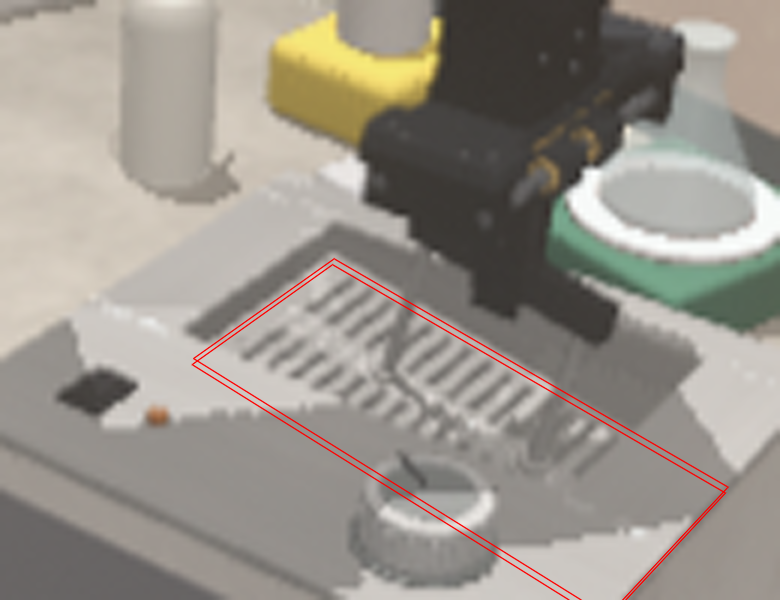

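Request:
{"method": "send_rows", "body": {
  "targets": [0,0.002,0,0.0015,0,0,0.005,0,0.004,0,0,0.0075,0,0.006,0,0,0.01,0,0.008,0,0,0.0125,0,0.01,0,0,0.015,0,0.012,0,0,0.017,0,0.0135,0,0,0.019,0,0.015,0,0,0.02,0,0.0165,0,0,0.022,0,0.018,0,0,0.024,0,0.0195,0,0,0.024,0,0.02,0,0,0.024,0,0.0205,0]
}}

```text
time_s: 14.0
ee_pos: [561.8, -167.7, 194.1]
tcp_rot: [-180.0, -0.1, 107.2]
force: [-1.7, 5.0, 3.9]
finger_gap: 0.127
```

```bash
python3 look.py l9 310 130 430 260 270 130 430 270
python3 - <<'E'
from til import *
T=tilt(-6,195,0)
overlay("side",load("side")[2],[T(rect(-64,64,-120,120,4)),T(rect(-64,64,-120,120,0))],300,160,430,260,6,"pics/o9.png")
E
```

```text
14.1 [ 561.9 -167.7  194.1] [-1.8000e+02 -6.0000e-02  1.0715e+02] [-1.3  4.1  2.6] [ 0.46  0.26 -0.01] 0.121
```

View pics/o9.png

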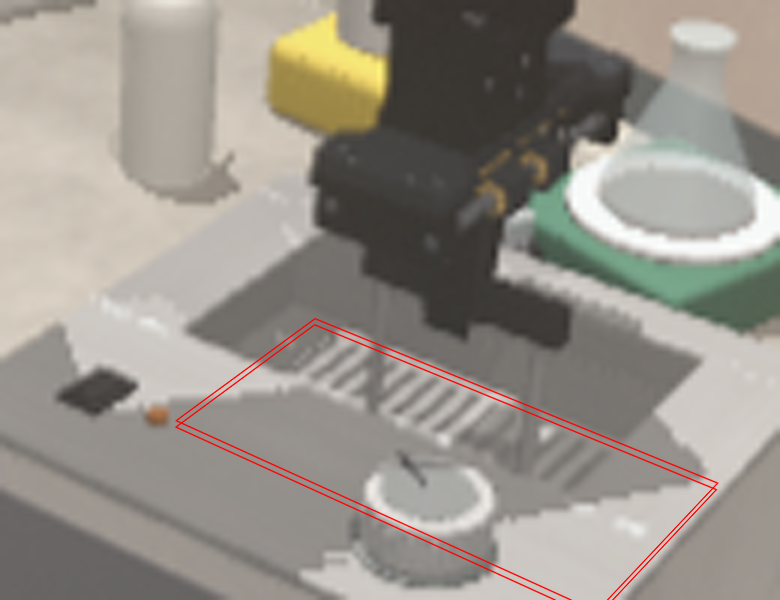

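Request:
{"method": "send_rows", "body": {
  "targets": [0,0,0,0.0005,0,0,0,0,0.001,0,0,0,0,0.0015,0,0,0,0,0.002,0]
}}

```text
time_s: 14.5
ee_pos: [562.0, -167.8, 193.1]
tcp_rot: [180.0, -0.0, 107.2]
force: [-6.3, 6.0, 16.3]
finger_gap: 0.126
```

Request:
{"method": "send_rows", "body": {
  "targets": [0,0,0,-0.0008,0,0,0,0,-0.0015,0,0.095,0,0,-0.0015,0,0.095,0,0,-0.0015,0,0.095,0,0,-0.0015,0,0.095,0,0,-0.0015,0,0.095,0,0,-0.0015,0,0.095,0,0,-0.0015,0,0.095,0,0,-0.0015,0,0.095,0,0,-0.0015,0]
}}

```text
time_s: 15.5
ee_pos: [562.0, -168.3, 193.4]
tcp_rot: [180.0, -0.0, 107.2]
force: [0.6, 0.5, -0.9]
finger_gap: 0.739
```

```bash
python3 look.py l10 310 130 430 260 270 130 430 270
```

```text
15.6 [ 562.  -168.3  193.4] [ 1.8000e+02 -1.0000e-02  1.0715e+02] [-0.2  0.7  0.2] [-0.08  0.03  0.05] 0.823
```

View pics/l10.png

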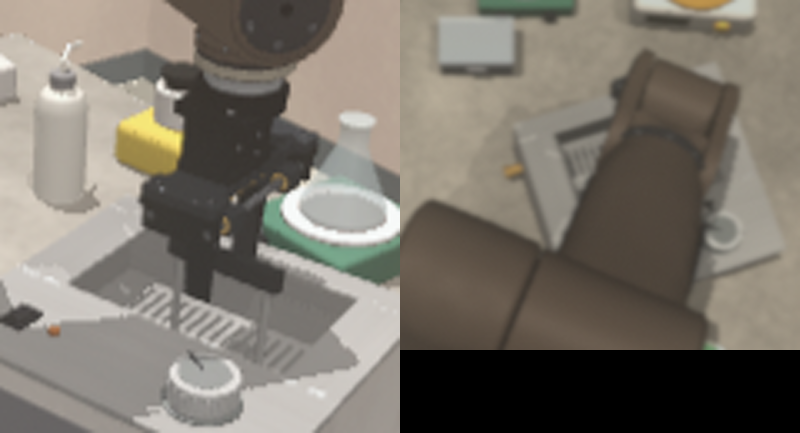

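Request:
{"method": "send_rows", "body": {
  "targets": [0.095,0,0,-0.005,0,0.095,0,0,-0.018,0,0.095,0,0,-0.034,0,0.095,0,0,-0.046,0,0.095,0,0,-0.05,0,0.095,-0.006,-0.012,-0.05,0,0.095,-0.018,-0.037,-0.05,0,0.095,-0.033,-0.068,-0.05,0,0.095,-0.048,-0.1,-0.05,0,0.095,-0.06,-0.125,-0.05,0,0.095,-0.067,-0.139,-0.05,0,0.095,-0.0685,-0.142,-0.05,0,0.095,-0.0685,-0.142,-0.05,0,0.095,-0.0685,-0.142,-0.05,0]
}}

```text
time_s: 17.0
ee_pos: [447.1, -275.1, 243.3]
tcp_rot: [180.0, -0.0, 107.2]
force: [-0.3, -0.2, -0.6]
finger_gap: 0.998
```

```bash
python3 look.py l11 310 130 430 260 330 160 430 260
python3 - <<'E'
from til import *
t=tilt(-6,195,0); 
overlay("side",load("side")[2],[t(rect(-64,64,-120,120,4)),t(rect(-6,6,-55,55,111)),t(rect(-6,6,-55,55,89))]+bathp(b)[1:],300,160,430,260,6,"pics/o11.png")
E
```

```text
17.1 [ 447.2 -275.   243.3] [ 1.8000e+02 -2.0000e-02  1.0722e+02] [-0.2  1.  -0.1] [-0.07  0.03 -0.02] 0.997
```

View pics/l11.png

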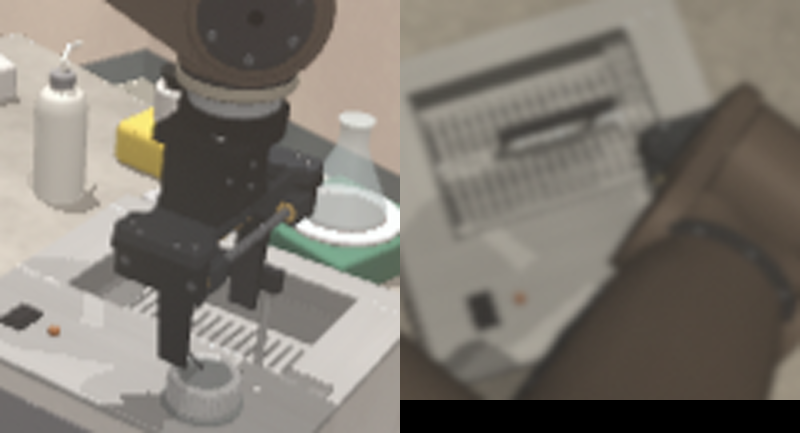

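View pics/o11.png

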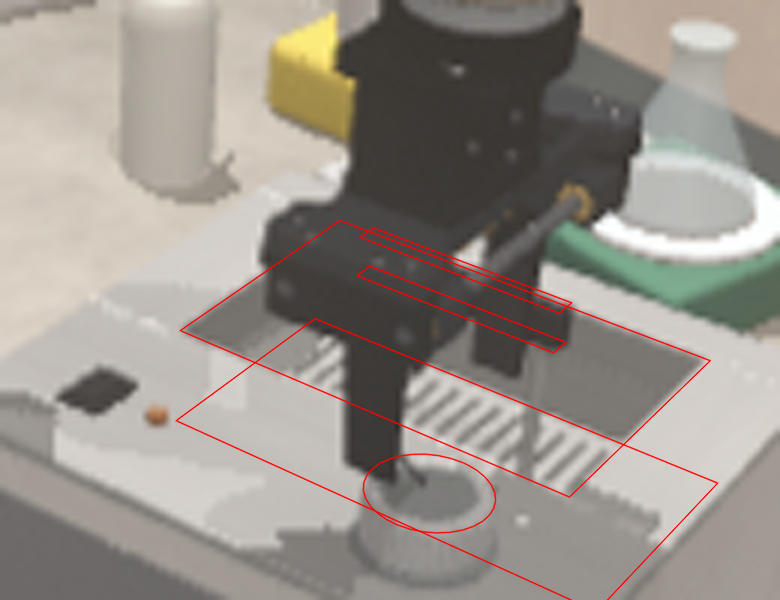

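Request:
{"method": "send_rows", "body": {
  "targets": [0.095,0,0,0.008,0,0.095,0,0,0.025,0,0.095,0,0,0.042,0,0.095,0,0,0.051,0,0.095,0,0,0.055,0,0.095,0,0,0.055,0,0.04,0,0,0.055,0,0.04,0,0,0.055,0,0.04,0,0,0.055,0,0.04,0,0,0.055,0,0.04,0,0,0.055,0,0.04,0,0,0.055,0,0.04,0,0,0.055,0,0.04,0,0,0.055,0]
}}

```text
time_s: 18.5
ee_pos: [447.0, -275.6, 188.6]
tcp_rot: [179.9, 0.0, 107.1]
force: [5.3, 2.2, 1.1]
finger_gap: 0.58
```

```bash
python3 look.py l12 310 130 430 260 330 160 430 260
```

```text
18.6 [ 447.  -275.6  188.6] [1.7995e+02 2.0000e-02 1.0715e+02] [4.9 3.2 0.8] [ 0.36 -0.78  0.07] 0.581
```

View pics/l12.png

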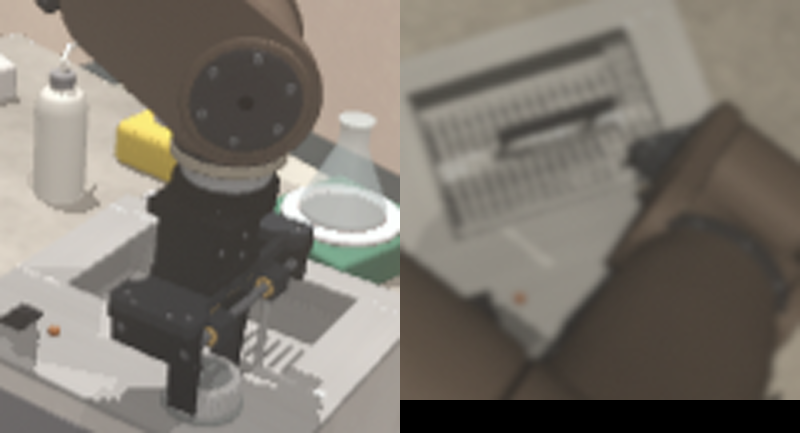

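Request:
{"method": "send_rows", "body": {
  "targets": [0.04,0,0,0,1,0.04,0,0,0,4,0.04,0,0,0,9,0.04,0,0,0,15,0.04,0,0,0,21,0.04,0,0,0,27,0.04,0,0,0,33,0.04,0,0,0,39,0.04,0,0,0,45,0.04,0,0,0,50,0.04,0,0,0,54,0.04,0,0,0,56,0.04,0,0,0,57,0.04,0,0,0,57,0.04,0,0,0,57,0.095,0,0,0,57,0.095,0,0,0,57,0.095,0,0,0,57,0.095,0,0,0,57,0.095,0,0,0,57]
}}

```text
time_s: 20.6
ee_pos: [446.4, -275.7, 188.4]
tcp_rot: [-180.0, 0.0, 50.1]
force: [-0.7, -0.1, 0.6]
finger_gap: 0.946
```

```bash
python3 look.py l13 310 130 430 260 330 160 430 260
```

```text
20.7 [ 446.5 -275.7  188.4] [-179.99    0.     50.15] [-0.  -0.4 -0.2] [-0.08  0.14 -0.01] 0.984
```

View pics/l13.png

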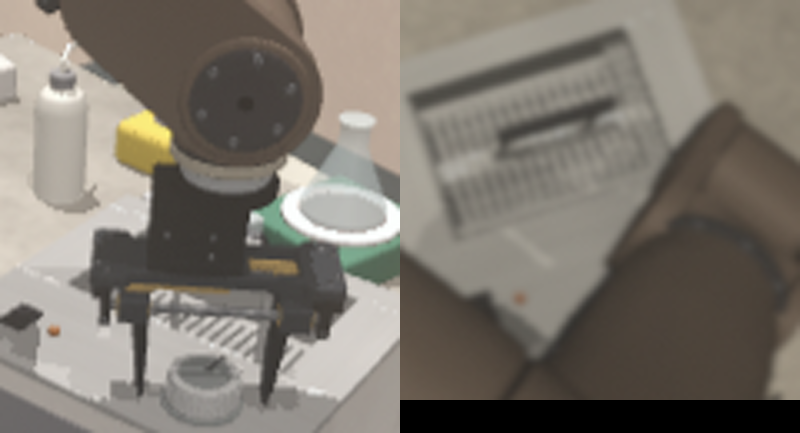

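Request:
{"method": "send_rows", "body": {
  "targets": [0.095,0,0,-0.01,0,0.095,0,0,-0.035,0,0.095,0,0,-0.065,0,0.095,0,0,-0.095,0,0.095,-0.01,0.008,-0.115,0,0.095,-0.035,0.029,-0.12,0,0.095,-0.065,0.054,-0.12,0,0.095,-0.095,0.079,-0.12,0,0.095,-0.125,0.104,-0.12,0,0.095,-0.145,0.121,-0.12,0,0.095,-0.153,0.128,-0.12,0,0.095,-0.153,0.128,-0.12,0]
}}

```text
time_s: 21.9
ee_pos: [446.5, -475.6, 308.3]
tcp_rot: [-180.0, -0.0, 50.1]
force: [0.7, 1.2, 0.2]
finger_gap: 1.001
```

```bash
python3 look.py l14 280 150 440 310 300 130 440 270
python3 - <<'E'
from h import *
a=cv2.resize(load("side")[2][228:262,352:390,::-1],(400,358),interpolation=cv2.INTER_CUBIC)
b=cv2.resize(load("top")[2][204:238,380:418,::-1],(400,358),interpolation=cv2.INTER_CUBIC)
cv2.imwrite("pics/d14.png",np.hstack([a,b]))
E
```

```text
22.0 [ 446.9 -474.1  308.7] [-1.7998e+02 -2.0000e-02  5.0170e+01] [ 0.5 -0.7  0.6] [-0.04  0.11 -0.02] 1.0
```

View pics/l14.png

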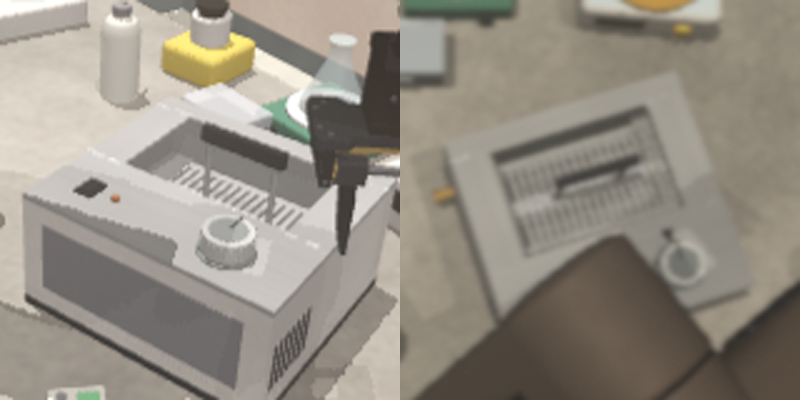

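View pics/d14.png

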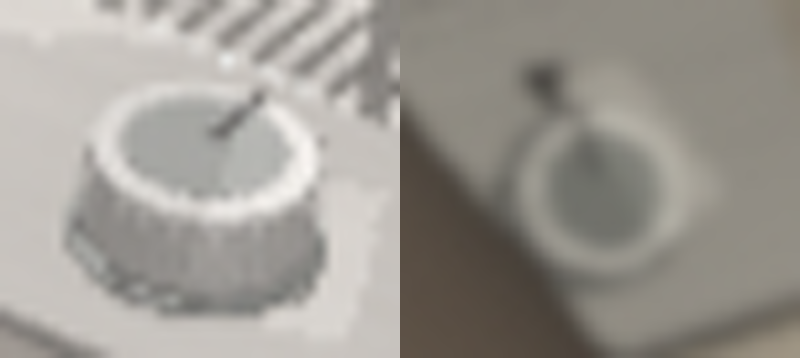

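```bash
python3 - <<'E'
from til import *
from fit import px
s=400/38
for n,l in(("side",px([(263,92),(215,136)],s,352,228)),("top",px([(178,108),(198,165)],s,380,204))):
    q=back(n,l,187); d=q[0]-q[1]; print(n,q.round(1).tolist(),np.degrees(np.arctan2(d[1],d[0])-b[2])); d=q[0]-[446.8,-275.8,187];print(np.degrees(np.arctan2(d[1],d[0])-b[2]))
L=[W(b,[[-142+5*0,-75,187],[-142+28,-75,187]]),W(b,[[-142+33,-75,164],[-142+49,-75,164]])]
Lp=[W(b,[[-142,-75,187],[-142+28*np.cos(a),-75+28*np.sin(a),187]]) for a in (.09,-.09)]
overlay("side",load("side")[2],L,352,228,390,262,10,"pics/a.png")
overlay("top",load("top")[2],L,380,204,418,238,10,"pics/b.png")
cv2.imwrite("pics/d15.png",np.hstack([cv2.imread("pics/a.png"),cv2.imread("pics/b.png")]))
t=tilt(-6,195,0)
overlay("side",load("side")[2],[t(rect(-6,6,-55,55,111)),t([[0,-44,4],[0,-44,89]]),t([[0,44,4],[0,44,89]])],310,170,430,260,6,"pics/o15.png")
overlay("top",load("top")[2],[t(rect(-6,6,-55,55,111)),t(rect(-64,64,-120,120,4))],320,150,420,240,6,"pics/o15t.png")
E
```

```text
side [[474.1, -266.6, 187.0], [451.9, -273.8, 187.0]] 0.8021029670757973
1.4186618756545921
top [[478.2, -268.2, 187.0], [458.6, -274.0, 187.0]] -0.523233660220635
-3.5078185828732655
```

View pics/d15.png

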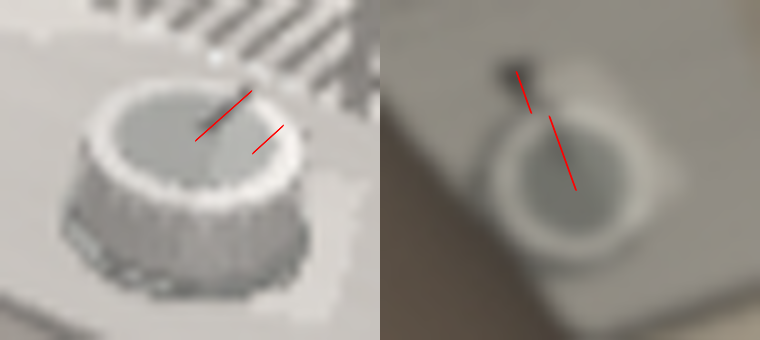

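View pics/o15.png

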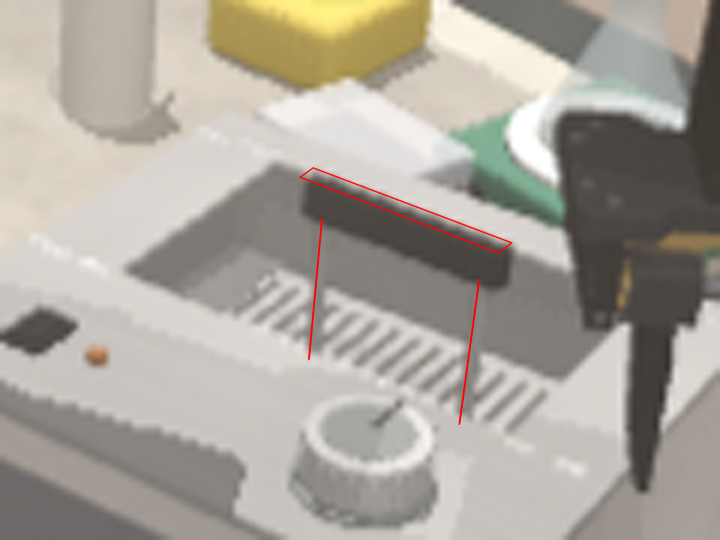

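View pics/o15t.png

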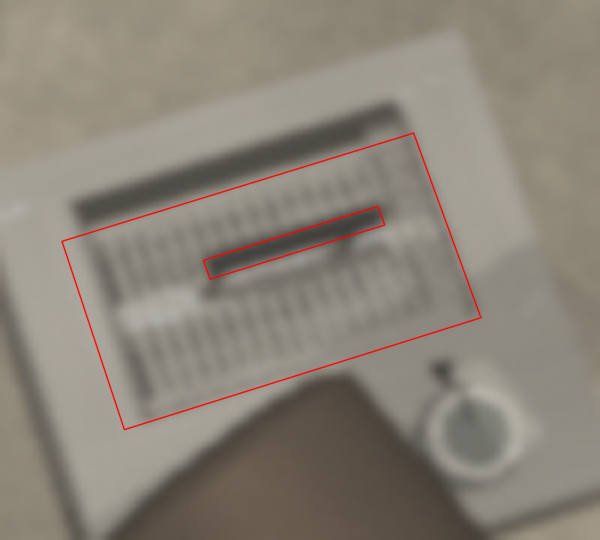

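```bash
python3 - <<'E'
from til import *
from scipy.optimize import minimize
img=load("side")[2].astype(float).mean(2)
x0,y0,x1,y1=355,194,398,222
g=cv2.resize(img[y0:y1,x0:x1],None,fx=8,fy=8,interpolation=cv2.INTER_CUBIC)
m=(g<85).astype(np.uint8); n,l,st,_=cv2.connectedComponentsWithStats(m); k=1+np.argmax(st[1:,4]); m=(l==k); print(st[k])
def cost(p):
    T=tilt(p[0],195+p[1],p[2])
    def sh(P): P=T(P); return P+[p[3]*np.cos(b[2]),p[3]*np.sin(b[2]),0]
    q=proj("side",sh([[x,y,z] for x in(-6,6) for y in(-55,55) for z in(89,111)]))
    q=(q+.5-[x0,y0])*8-.5
    r=np.zeros(m.shape,np.uint8); h=cv2.convexHull(q.astype(np.float32)); cv2.fillConvexPoly(r,np.round(h*16).astype(np.int32),1,cv2.LINE_8,4)
    return (r.astype(bool)^m).sum()/m.sum()
for th in (-4,-3,-2,-1,0,1,2,3,4):
    r=min((minimize(lambda q:cost([q[0],q[1],th,q[2]]),[y,0,0],method="Nelder-Mead",options=dict(initial_simplex=[[y,0,0],[y+4,0,0],[y,3,0],[y,0,4]])) for y in(-6,-10)),key=lambda r:r.fun); print(th,r.x.round(1),round(r.fun,4))
E
```

```text
[   45    51   276   142 14729]
-4 [ 38.2 -68.6  98.6] 0.2704
-3 [ 61.2 -98.  142.1] 0.2577
-2 [  72.3 -114.   166.6] 0.2437
-1 [  86.9 -125.5  183.8] 0.2417
0 [  1.7 -18.2  20.5] 0.3338
1 [  84.1 -127.   186.5] 0.2319
2 [-3.8 -6.9  7.7] 0.378
3 [-6.3 -7.1  6.1] 0.3919
4 [ 55.  -89.9 131.3] 0.2718
```

```bash
python3 - <<'E'
from til import *
from scipy.optimize import minimize
img=load("side")[2].astype(float).mean(2)
x0,y0,x1,y1=355,194,398,222
g=cv2.resize(img[y0:y1,x0:x1],None,fx=8,fy=8,interpolation=cv2.INTER_CUBIC)
m=(g<95).astype(np.uint8); n,l,st,_=cv2.connectedComponentsWithStats(m); k=1+np.argmax(st[1:,4]); m=(l==k); print(st[k])
def poly(y,z,th):
    q=proj("side",tilt(y,195+z,th)([[x,yy,zz] for x in(-6,6) for yy in(-55,55) for zz in(89,111)]))
    return cv2.convexHull(((q+.5-[x0,y0])*8-.5).astype(np.float32))
def cost(p):
    r=np.zeros(m.shape,np.uint8); cv2.fillConvexPoly(r,np.round(poly(*p)*16).astype(np.int32),1,cv2.LINE_8,4)
    return (r.astype(bool)^m).sum()/m.sum()
for th in (-4,-3,-2,-1,0,1,2,3,4):
    r=min(((cost((y,z,th)),y,z) for y in np.arange(-14,4,.5) for z in np.arange(-8,9,.5))); print(th,r)
v=cv2.cvtColor(g.clip(0,255).astype(np.uint8),cv2.COLOR_GRAY2BGR); v[m]=v[m]//2+np.array([0,100,0],np.uint8)
cv2.polylines(v,[poly(-6,0,0).astype(np.int32)],True,(0,0,255)); cv2.imwrite("pics/bar.png",v)
E
```

```text
[   43    48   280   148 16125]
-4 (np.float64(0.27305426356589146), np.float64(-8.0), np.float64(-2.0))
-3 (np.float64(0.26889922480620154), np.float64(-7.5), np.float64(-2.0))
-2 (np.float64(0.2718139534883721), np.float64(-7.5), np.float64(-2.5))
-1 (np.float64(0.2750387596899225), np.float64(-7.5), np.float64(-4.0))
0 (np.float64(0.27888372093023256), np.float64(-8.5), np.float64(-2.0))
1 (np.float64(0.27869767441860466), np.float64(-7.5), np.float64(-4.0))
2 (np.float64(0.28347286821705425), np.float64(-7.5), np.float64(-2.5))
3 (np.float64(0.2862015503875969), np.float64(-7.5), np.float64(-2.0))
4 (np.float64(0.2963100775193798), np.float64(-8.0), np.float64(-2.0))
```

View pics/bar.png

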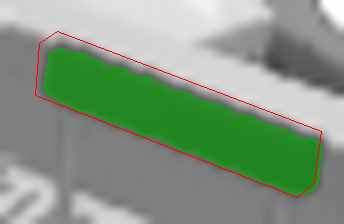

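```bash
python3 -c "
from plant import *
print(finish_job())"
```

```text
the job is handed in; nothing more can be done
None
```

The tray is back in the bath, lying on both ledges, the dial is turned to rest, and I handed the job in at about 22 s; no verdict was reported.

**How it went in:**
- I gripped the tray by its handle bar and tilted it to about 14° by pressing its left end on the deck edge.
- I slid the low end under the right overhang onto the ledge, then lowered and flattened it, still held.
- The force rose when I pressed further, so both ends were bearing, and I then released it.
- I gripped the dial, turned it 57° clockwise and let go.

**Last checks (camera):**

| Check | Result | Limit |
|---|---|---|
| Handle bar slope | level to about 1° by eye on the overlay | 2° |
| Tray position across the bath (x) | about 0 mm (as commanded; top view agrees) | 16 mm |
| Tray position along the bath (y) | about -6 to -8 mm | 17 mm |
| Dial, side view | about +1° off the pointer | 5° |
| Dial, top view | about -0.5° along the line; -3.5° from the estimated dial centre | 5° |

- **Tilt fit failed:** an automatic fit of the bar's tilt was inconclusive, because the bar's rounded top did not match the box model. I relied on the bar's lower edge lying along the level prediction.
- **Bystanders:** the arm kept clear of them on every move. They looked unmoved where the pictures showed them, but I did not measure each one at the end.
- **Arm:** it stands clear of everything.

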